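# Unhitch the hold-down tongue of a rivet jig and hold it up

### The arm

A 6-joint arm with a two-finger parallel gripper is mounted at the origin on the work surface. World frame = base frame: x ahead of the robot, y to its left, z up, the work surface at z = 0. Lengths are in m, angles in rad, forces in N, time in s.
With the tool pointing down it reaches from about 0.375 to 0.925 m from the base axis. Payload 5.7 kg.
Tool frame: the origin (TCP) lies on the mounting face of the last link; the fingertips stand 182 mm ahead of it and the grasp point (between the pads) lies 163 mm ahead of it; z points along the fingers, y is the line along which they close (so a half turn about z gives the same grasp; the last joint's range is limited). The gripper opens to 88 mm and grips with 3 to 60 N. Pads are 20 mm wide; open, the fingers measure 115 mm over their backs; the gripper's body (75 mm by 178 mm) begins 61 mm behind the grasp point.
Start: joints at [-1.404, 0.359, 1.51, -0, 1.272, -0.115], TCP at [0.167, -0.576, 0.405] pointing down, gripper open.
Joint ranges: [-2.97, 2.97], [-1.01, 2.36], [0.21, 2.38], [-0.96, 4.11], [0.2, 2.71], [-2.98, 2.98]. Speed limits (rad/s): [2.39, 2.39, 3.14, 3.14, 3.14, 3.14].

### API

Orientations are given as a unit quaternion [x, y, z, w].
In Python, from cell import arm, get_image, camera_model, observe gives the robot as it stands (arm), with the cameras as plain functions and the readings as plain functions.
- The arm moves only by the tool hand_motion, called after "Emit:" by a JSON object that holds its "fn" and its "kwargs". Schema: {"type":"object","properties":{"plan":{"type":"array","items":{"type":"array","items":{"type":"number"},"minItems":6,"maxItems":6},"minItems":1,"maxItems":10},"finger_gap":{"type":"number"},"only":{"type":"string"},"quiet":{"type":"boolean"},"lines":{"type":"string"}},"required":["plan"],"additionalProperties":false}. plan is a list of rows, 1 to 10 of them, each of 6 numbers: dx, dy, dz in m, then a rotation vector rx, ry, rz in rad; each row is the pose to reach, as a shift and turn from the pose commanded when the call began, along the tool's axes at that moment; what a row does not reach only later rows make up. A row lasts 1/12 s, in which the tool goes at most 0.0417 m and 0.125 rad, less where a joint would pass 70% of its speed; a pose out of reach is approached as far as the arm can. finger_gap is the finger opening in m, set as the call begins (left out keeps the last). The fingers move at their own pace and stop on an object; the grip force is fixed at half the most. Time passes only in rows, so rows that do not move let the fingers close. The tool returns the time, the measured TCP pose, the force, the opening and the grip force at its end. only (a regular expression) keeps the lines of the reply that match it, lines (a string "A,B") keeps lines A to B, and quiet returns only ok. Input that does not fit is refused with a message, and nothing moves.
- observe(): the state, without advancing time (a new reading comes with each control period).
- get_image(name): name is "scene" or "top" or "wrist"; returns (picture, depth): 384x512x3 uint8, blue, green, red; 384x512 float32, m along the optical axis (not along the pixel's ray), 0 where there is no reading.
- camera_model(name): a dict with "K" (3x3 intrinsics, pixels), "dist" ([k1, k2, p1, p2, k3] as OpenCV has them; the pictures are not rectified), "position" and "rotation" of the camera in the world. Camera axes: x right, y down, z forward; pixel columns grow to the right and rows downward; lengths in m; the calibration is good to about 2 mm. A picture is of the moment at which its call begins: read the wrist's pose just before it. camera_model takes no time and is no camera call; for the wrist camera it gives the pose at the moment of the call.
- arm.job_done(): hands the job in; it is judged then, once.
The state is a dict: "t": time; "q": joint angles; "qd": joint speeds; "joint_efforts": joint torques, N m; "ee_pos": TCP position; "orientation": TCP orientation; "contact_force": force on the tool from outside, world axes, zero at the start; "torque": the same for the moment, N m; "gripper_width": finger opening in m; "grasp_force": force on a finger pad.
Only numpy, scipy, OpenCV 4.12 (cv2) and the standard library are available. Lean on these libraries where they do the work, as an engineer would, in place of code of your own. Each camera call takes 0.05 s, during which the arm holds its last target. There are 200 camera calls.

### The job

At the rivet bench, fold the guard flap on the front of the setting jig fully down, then pull the spring latch on the hinged tongue's coupler sideways until it lets go of the ball stud and, by the latch handle, lift the tongue off the ball. Finish while still holding the tongue up still in the gripper, its coupler at least 50 mm above where it sat, so that a colleague can get at the ball; leave the flap down and do not disturb the other things on the bench.

Things in the scene. Friction and masses are not known exactly. Their poses are not given: they have to be found in the camera images.
- jig: Green base plate 310 x 150 x 12 mm fixed to the bench, with a steel ball stud (head 40 mm wide, flat underneath, top 63 mm above bench). Origin on the bench surface under the stud; -x to the flap and tongue's nose, +x to the tongue's pivot, +y to the latch side, z up. In this frame the flap's hinge line is at x -85, z 20 and the tongue's pivot line at x 180, z 55 mm, both along y.
- flap (a joint): Guard flap on the jig's front, dark steel plate 116 mm wide hinged along its lower edge: 0 = upright (closed), grows as it folds towards jig -x, 1.5 = fully down, about level. Stiff hinge (0.25 N m, 3 N at the bar): stays where left. At mid-width a ledge 22 mm wide, 64 to 69 mm from the hinge, reaches 45 mm over the tongue's nose when closed.
- flap_bar (a point): Middle of the flap's round grab bar, 10 mm thick, 130 mm long along jig y, 90 mm from the hinge line, carried by posts 55 mm either side of the middle; open gap of 16 mm between bar and plate. 110 mm above the bench with the flap upright; it swings towards jig -x and down.
- tongue: Hinged hold-down bar, dark steel, 36 mm wide, about 0.8 kg, from its pivot to the coupler over the ball. Origin mid coupler roof (66 x 64 mm), 180 mm from the pivot line towards the flap and 70 mm above the bench when seated; axes as the jig's when down. Swings up about the pivot by at most 0.6 rad (0.28 rad raises the coupler 50 mm); falls back by its weight if let go.
- latch_home (a point): Point on the tongue where the latch's origin is when the latch is closed: 18 mm to the jig's +y side of the coupler's middle, 76 mm above the bench with the tongue down.
- latch: Bright steel spring latch on the coupler. Upright handle 24 mm (jig x) by 14 mm (jig y), rising 36 mm from a 4 mm plate. Origin at the plate's underside under the handle; handle top 116 mm above bench with the tongue down. Slides 0 to 16 mm along jig +y against a spring (4 N at rest, 10.4 N fully out); tooth free of the ball from 12 mm. Springs back if let go. Rides up with the tongue.
- latch_grip (a point): Grip point of the latch handle: on its middle, 26 mm above the latch's origin, 14 mm below the handle's top.
- punch: Bystander: steel punch standing on the base plate, 28 mm wide, 70 mm tall; origin at its underside.
- collar: Bystander: brass collar lying on the base plate, 28 mm wide, 18 mm tall; origin at its underside.
- rivet_jar: Bystander: clear jar with black lid, 56 mm wide, 70 mm tall; origin at its underside.
- hammer: Bystander: hammer lying on the bench, 240 mm long; origin at its underside.
- driver: Bystander: screwdriver with orange handle, 180 mm long; origin at its underside.
- tin: Bystander: open aluminium tin, 72 mm wide, 50 mm tall; origin at its underside.
- spanner: Bystander: steel spanner, 150 mm long; origin at its underside.

How it is judged:
By the outcome, as a careful person would: the job done as asked, in the order asked, and still so for the second after the job is handed in, while the arm keeps its last pose, push and grip.
It also fails if it takes over 58 s, if anything falls off the work surface, if the arm or the gripper's body presses on something with over 40 N, if the wrist force passes 120 N, or if a joint passes its speed limit or range.

## Working session

There is one attempt and no reset: what is moved stays moved. The work goes in short steps, Python scripts to look and compute and a tool call to move; the robot and the scene stay as the last step left them, time stands still between calls to the robot, and variables do not carry over. Pictures are saved under pics/ and viewed, at most 10 in all, crops included, and the job is handed in when it is done.

```bash
ls; mkdir -p pics
```

Run:
```python
from cell import arm, get_image, camera_model, observe
import cv2,numpy as np
for n in("scene","top"):
    p,d=get_image(n); cv2.imwrite(f"pics/{n}0.png",p); np.save(f"{n}0.npy",d)
    m=camera_model(n); print(n,np.round(m["K"],1).tolist(),np.round(m["dist"],3),np.round(m["position"],3),np.round(m["rotation"],3).tolist())
s=observe();print(s["t"],s["ee_pos"],s["orientation"])
```

```text
cell.py
pics
scene [[369.1, 0.0, 257.1], [0.0, 369.1, 189.2], [0.0, 0.0, 1.0]] [-0.102  0.     0.     0.     0.   ] [ 1.208 -0.075  0.581] [0.689, 0.578, -0.278, -0.337]
top [[455.1, 0.0, 254.6], [0.0, 455.1, 188.4], [0.0, 0.0, 1.0]] [0.002 0.    0.    0.    0.   ] [0.522 0.027 1.062] [-0.704, 0.708, -0.036, 0.042]
0.1 [ 0.16677868 -0.57602468  0.40389489] [ 9.90089757e-01  1.40433593e-01 -3.09599000e-05 -8.23536357e-04]
```

View pics/top0.png

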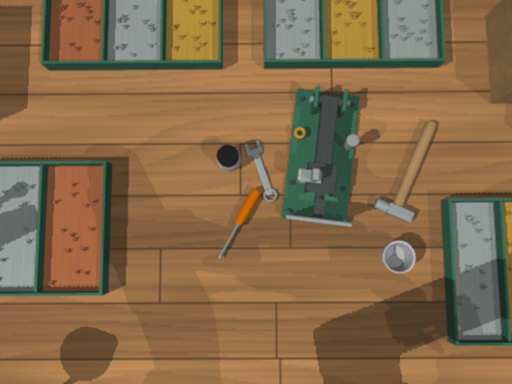

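View pics/scene0.png

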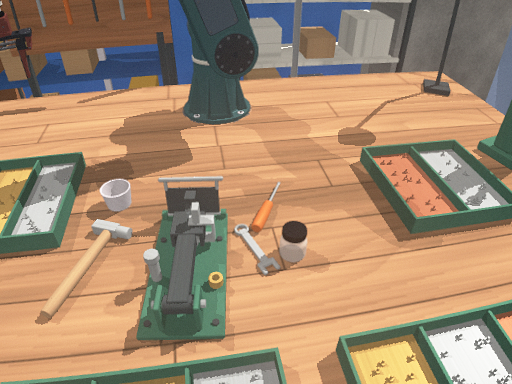

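The top view shows the jig at about (322,155), its flap bar at (287,217)–(352,224) on the robot side, and the latch handle at about (310,175), on the image-left (+y) side. Next I'll get the heights from depth.

Create h.py:
```python
import numpy as np,cv2
from scipy.spatial.transform import Rotation as R
def rays(m,uv):
    u=cv2.undistortPoints(np.asarray(uv,float).reshape(-1,1,2),np.array(m["K"]),np.array(m["dist"])).reshape(-1,2)
    return np.c_[u,np.ones(len(u))]@rot(m).T
def rot(m):
    r=np.array(m["rotation"]); return R.from_quat(r).as_matrix() if r.size==4 else r
def cloud(m,d):
    v,u=np.mgrid[:d.shape[0],:d.shape[1]]
    P=np.array(m["position"])+rays(m,np.c_[u.ravel(),v.ravel()])*d.reshape(-1,1)
    return P.reshape(*d.shape,3)
def plane(m,uv,z):
    r=rays(m,uv);p=np.array(m["position"]);return p+r*((z-p[2])/r[:,2])[:,None]
```

Run:
```python
from cell import arm, get_image, camera_model, observe
from h import *
m=camera_model("top");d=np.load("top0.npy");p=cv2.imread("pics/top0.png")
P=cloud(m,d);Z=P[...,2]
hsv=cv2.cvtColor(p,cv2.COLOR_BGR2HSV)
g=(cv2.inRange(hsv,(70,80,40),(95,255,140))>0); g[:80]=0;g[240:]=0;g[:,:275]=0;g[:,370:]=0
pts=np.argwhere(g)[:,::-1].astype(np.float32)
W=plane(m,pts,0.012)[:,:2].astype(np.float32)*1000
print("plate",cv2.minAreaRect(W), np.median(Z[g]))
box=np.zeros_like(g);box[80:240,275:365]=1
for lo,hi in((.1,.107),(.107,.112),(.112,.13)):
    k=box&(Z>lo)&(Z<hi)&(d>0);n,l,st,c=cv2.connectedComponentsWithStats(k.astype(np.uint8))
    for i in range(1,n):
        if st[i,4]>6:
            q=P[l==i]; print(lo,st[i],q.mean(0).round(4),q.min(0).round(3),q.max(0).round(3))
            if st[i,2]>30: print(cv2.minAreaRect((q[:,:2]*1000).astype(np.float32)))
c=cv2.resize(p[80:235,270:370],None,fx=5,fy=5,interpolation=cv2.INTER_CUBIC)[:600*1];cv2.imwrite("pics/crop.png",cv2.resize(p[85:235,270:370],None,fx=4,fy=4,interpolation=cv2.INTER_CUBIC))
```

```text
plate ((720.1519165039062, -120.6340103149414), (146.840576171875, 317.9251403808594), 82.50096130371094) 0.01174962044370842
0.107 [298 219   6   2   7] [ 0.5612 -0.0614  0.1107] [ 0.561 -0.067  0.108] [ 0.563 -0.057  0.112]
0.107 [315 218   7   2   8] [ 0.5635 -0.0984  0.11  ] [ 0.562 -0.105  0.107] [ 0.565 -0.092  0.112]
0.112 [312 168   8  12  73] [ 0.6568 -0.0942  0.1154] [ 0.646 -0.102  0.112] [ 0.669 -0.087  0.119]
0.112 [286 215  66  12 202] [ 0.5596 -0.1013  0.1138] [ 0.548 -0.166  0.112] [ 0.571 -0.032  0.118]
((560.0230102539062, -98.82275390625), (135.2244415283203, 8.844221115112305), 82.73493194580078)
```

View pics/crop.png

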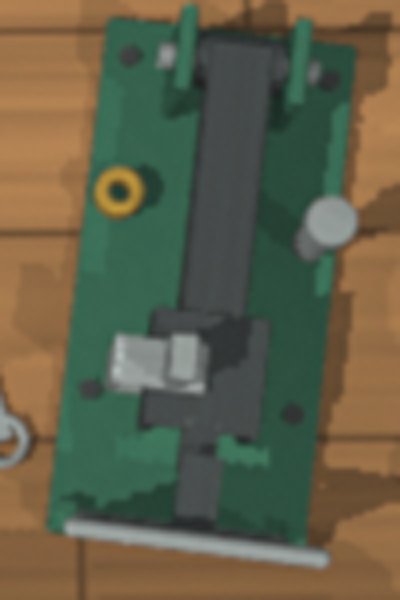

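Add to h.py:
```python
YAW=-7.4*np.pi/180
B=np.array([.560,-.099])
def jig2w(x,y,z):  # jig-aligned axes with origin at bar middle (bench plane)
    c,s=np.cos(YAW),np.sin(YAW); return np.array([B[0]+c*x-s*y,B[1]+s*x+c*y,z])
def delta(arm,tip,pitch=0.,L=.182,yaw=YAW):
    """shift/turn in tool axes to put point L ahead of TCP at tip; pitch about tool y"""
    s=observe();R0=R.from_quat(s["orientation"])
    Rt=R.from_euler("z",yaw)*R.from_euler("x",np.pi)*R.from_euler("y",pitch)
    p=np.array(tip)-L*Rt.as_matrix()[:,2]
    print(np.round(s["t"],2),"d",np.round(R0.inv().apply(p-s["ee_pos"]),4),"rv",np.round((R0.inv()*Rt).as_rotvec(),3),"tip",np.round(s["ee_pos"]+R0.apply([0,0,L]),4),"F",np.round(s["contact_force"],1))
```

```bash
python3 -c "
from cell import arm, get_image, camera_model, observe
from h import *
delta(arm,jig2w(.03,.033,.19))"
```

Emit:
{"fn": "hand_motion", "kwargs": {"plan": [[0.055, -0.037, 0, 0, 0, 0.04], [0.11, -0.074, 0, 0, 0, 0.08], [0.165, -0.11, 0, 0, 0, 0.12], [0.22, -0.147, 0, 0, 0, 0.16], [0.275, -0.184, 0.01, 0, 0, 0.2], [0.33, -0.22, 0.01, 0, 0, 0.24], [0.385, -0.257, 0.02, 0, 0, 0.29], [0.44, -0.294, 0.02, 0, 0, 0.33], [0.495, -0.33, 0.03, 0, 0, 0.37], [0.551, -0.367, 0.03, 0, 0, 0.41]], "finger_gap": 0}}

```text
t: 0.93
ee_pos: [0.4359, -0.2562, 0.3891]
orientation: [0.998, -0.065, -0.0, -0.0]
contact_force: [0.5, -1.1, 0.1]
gripper_width: 0.0248
grasp_force: 0.0
```

```bash
python3 -c "
from cell import arm, get_image, camera_model, observe
from h import *
delta(arm,jig2w(.03,.033,.19))"
```

```text
0.93 d [ 0.1326 -0.2051  0.0171] rv [-0.     0.    -0.001] tip [ 0.4358 -0.2562  0.2071] F [ 0.5 -1.1  0.1]
```

Emit:
{"fn": "hand_motion", "kwargs": {"plan": [[0.044, -0.068, 0.01, 0, 0, 0], [0.088, -0.136, 0.01, 0, 0, 0], [0.132, -0.205, 0.02, 0, 0, 0], [0.132, -0.205, 0.02, 0, 0, 0], [0.132, -0.205, 0.02, 0, 0, 0], [0.132, -0.205, 0.02, 0, 0, 0], [0.132, -0.205, 0.02, 0, 0, 0], [0.132, -0.205, 0.02, 0, 0, 0], [0.132, -0.205, 0.02, 0, 0, 0]]}}

```text
t: 1.68
ee_pos: [0.5917, -0.0718, 0.3689]
orientation: [0.998, -0.064, -0.001, 0.0]
contact_force: [-0.6, 0.2, 0.6]
gripper_width: 0.0
grasp_force: 0.0
```

```bash
python3 -c "
from cell import arm, get_image, camera_model, observe
from h import *
delta(arm,jig2w(.03,.033,.102))
p,d=get_image('wrist');cv2.imwrite('pics/w0.png',p);np.save('w0.npy',d)
m=camera_model('wrist');P=cloud(m,d);Z=P[...,2]
k=(Z>.108)&(Z<.125)&(d>.05)
n,l,st,c=cv2.connectedComponentsWithStats(k.astype(np.uint8))
for i in range(1,n):
  if st[i,4]>60:
    q=P[l==i];print(st[i],q.mean(0).round(4),q.min(0).round(3),q.max(0).round(3),cv2.minAreaRect((q[:,:2]*1000).astype(np.float32)))
"
```

```text
1.68 d [ 0.0022 -0.002   0.0849] rv [0.    0.002 0.002] tip [ 0.5914 -0.0719  0.1869] F [-0.6  0.2  0.6]
[267 109  18  31 546] [ 0.6562 -0.0975  0.1174] [ 0.644 -0.105  0.112] [ 0.668 -0.09   0.119] ((655.975341796875, -97.6024398803711), (13.78012466430664, 23.43561553955078), 83.22542572021484)
[ 271  227   99   12 1069] [ 0.5571 -0.1277  0.1145] [ 0.546 -0.171  0.108] [ 0.566 -0.084  0.118] ((556.24755859375, -127.47811889648438), (89.0354995727539, 10.473724365234375), 82.13082885742188)
[216 228  25  11 252] [ 0.5677 -0.0452  0.1146] [ 0.562 -0.056  0.11 ] [ 0.572 -0.034  0.117] ((566.9080810546875, -44.9308967590332), (21.55833625793457, 9.059182167053223), 81.13402557373047)
```

View pics/w0.png

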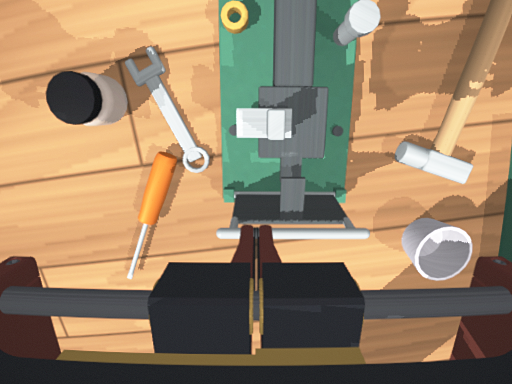

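The wrist view shows the closed fingers at (258,240), just behind the bar at (217–368,233), clear of the ledge at (292,195). The latch handle is at (278,124). I'll descend and push the bar over.

Emit:
{"fn": "hand_motion", "kwargs": {"plan": [[0.002, -0.002, 0.03, 0, 0, 0], [0.002, -0.002, 0.06, 0, 0, 0], [0.002, -0.002, 0.085, 0, 0, 0], [0.002, -0.002, 0.085, 0, 0, 0], [0.002, -0.002, 0.085, 0, 0, 0]]}}

```text
t: 2.15
ee_pos: [0.5932, -0.0712, 0.2838]
orientation: [0.998, -0.065, -0.002, -0.0]
contact_force: [0.4, -0.1, 0.0]
gripper_width: 0.0002
grasp_force: 0.0
```

Emit:
{"fn": "hand_motion", "kwargs": {"plan": [[-0.01, 0, 0, 0, 0, 0], [-0.022, 0, 0.004, 0, 0, 0], [-0.032, 0, 0.008, 0, 0, 0], [-0.04, 0, 0.011, 0, 0, 0], [-0.048, 0, 0.015, 0, 0, 0], [-0.056, 0, 0.02, 0, 0, 0], [-0.063, 0, 0.025, 0, 0, 0], [-0.073, 0, 0.035, 0, 0, 0], [-0.073, 0, 0.035, 0, 0, 0], [-0.073, 0, 0.035, 0, 0, 0]]}}

```text
t: 2.98
ee_pos: [0.5212, -0.0605, 0.2486]
orientation: [0.998, -0.064, -0.001, -0.0]
contact_force: [1.0, 0.6, 0.2]
gripper_width: 0.0007
grasp_force: 0.3
```

```bash
python3 -c "
from cell import arm, get_image, camera_model, observe
from h import *
delta(arm,jig2w(-.06,.033,.1))
m=camera_model('top');p,d=get_image('top');P=cloud(m,d)
hsv=cv2.cvtColor(p,cv2.COLOR_BGR2HSV);cv2.imwrite('pics/t1.png',cv2.resize(p[150:290,230:420],None,fx=4,fy=4))
"
```

```text
2.98 d [-0.0166  0.0001 -0.0333] rv [-0.     0.002  0.001] tip [ 0.5208 -0.0604  0.0666] F [1.  0.6 0.2]
```

View pics/t1.png

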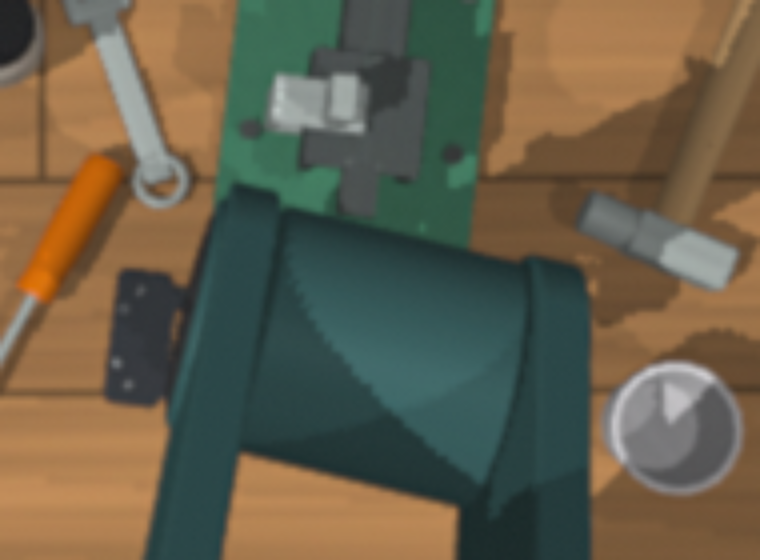

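The arm hides the flap here; the nose at about (360,190) in the crop is free of the ledge. I'll raise the tool and measure the bar with the wrist camera's depth.

Emit:
{"fn": "hand_motion", "kwargs": {"plan": [[0, 0, -0.03, 0, 0, 0], [0, 0, -0.055, 0, 0, 0], [0, 0, -0.055, 0, 0, 0], [0, 0, -0.055, 0, 0, 0]]}}

```text
t: 3.37
ee_pos: [0.5222, -0.0606, 0.3054]
orientation: [0.998, -0.064, 0.001, 0.0]
contact_force: [0.5, -0.1, 0.2]
gripper_width: 0.0006
grasp_force: 0.0
```

Create bar.py:
```python
from cell import arm, get_image, camera_model, observe
from h import *
import sys
m=camera_model('wrist');p,d=get_image('wrist');P=cloud(m,d)
cv2.imwrite(sys.argv[1],p)
c,s=np.cos(YAW),np.sin(YAW)
X=(P[...,0]-B[0])*c+(P[...,1]-B[1])*s; Y=-(P[...,0]-B[0])*s+(P[...,1]-B[1])*c
hsv=cv2.cvtColor(p,cv2.COLOR_BGR2HSV)
k=(hsv[...,1]<40)&(hsv[...,2]>110)&(abs(Y)<.067)&(X<.03)&(X>-.13)&(P[...,2]<.125)&(P[...,2]>.005)
n,l,st,cc=cv2.connectedComponentsWithStats(k.astype(np.uint8))
for i in range(1,n):
  if st[i,4]>40: print(st[i],'jx,jy,z med',np.median(X[l==i]).round(4),np.median(Y[l==i]).round(4),np.median(P[l==i][:,2]).round(4))
delta(arm,jig2w(-.06,.033,.11))
```

```bash
python3 bar.py pics/w1.png
```

```text
[230 137 132   8 891] jx,jy,z med 0.0109 -0.0049 0.025
[213 203 137  41 835] jx,jy,z med -0.0472 0.0495 0.0753
[ 272  205  111   39 1487] jx,jy,z med -0.0581 -0.0316 0.0811
3.42 d [-0.017   0.0002  0.0124] rv [-0.     0.001  0.001] tip [ 0.5216 -0.0604  0.1224] F [-0.9 -0.  -0.2]
```

View pics/w1.png

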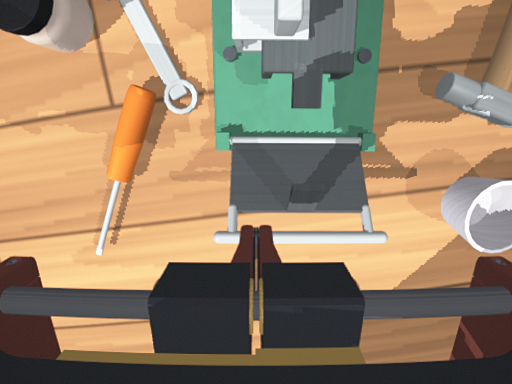

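The wrist view shows the flap about half down (0.88 rad): the bar is at (215–387,237), the hinge at (230–360,140). Now I'll press the bar down from above.

Emit:
{"fn": "hand_motion", "kwargs": {"plan": [[-0.018, 0, 0, 0, 0, 0], [-0.022, 0, 0.02, 0, 0, 0], [-0.025, 0, 0.042, 0, 0, 0], [-0.028, 0, 0.058, 0, 0, 0], [-0.031, 0, 0.07, 0, 0, 0], [-0.034, 0, 0.08, 0, 0, 0], [-0.036, 0, 0.088, 0, 0, 0], [-0.036, 0, 0.091, 0, 0, 0], [-0.036, 0, 0.092, 0, 0, 0]]}}

```text
t: 4.17
ee_pos: [0.4846, -0.0555, 0.2122]
orientation: [0.998, -0.064, -0.003, -0.001]
contact_force: [-8.2, 2.3, 29.5]
gripper_width: 0.0004
grasp_force: 14.4
```

```bash
python3 -c "
from cell import arm, get_image, camera_model, observe
from h import *
delta(arm,jig2w(-.078,.033,.031))"
```

```text
4.17 d [ 0.0024  0.0004 -0.0008] rv [-0.001  0.006  0.001] tip [ 0.4836 -0.0552  0.0302] F [-8.2  2.3 29.5]
```

At the stop (29.5 N). I'll raise the tool and check.

Emit:
{"fn": "hand_motion", "kwargs": {"plan": [[0, 0, -0.03, 0, 0, 0], [0, 0, -0.07, 0, 0, 0], [0, 0, -0.11, 0, 0, 0], [0, 0, -0.13, 0, 0, 0], [0, 0, -0.13, 0, 0, 0], [0, 0, -0.13, 0, 0, 0]]}}

```text
t: 4.67
ee_pos: [0.4867, -0.0561, 0.3431]
orientation: [0.998, -0.064, 0.001, 0.0]
contact_force: [-0.8, -0.4, 0.3]
gripper_width: 0.0005
grasp_force: 0.0
```

```bash
python3 bar.py pics/w2.png
```

Run:
```python
from cell import arm, get_image, camera_model, observe
from h import *
# latch handle top from the wrist view, z 0.112..0.122
m=camera_model('wrist');p,d=get_image('wrist');P=cloud(m,d);Z=P[...,2]
k=(Z>.111)&(Z<.123)&(P[...,0]>.62)&(P[...,0]<.69)&(abs(P[...,1]+.09)<.04)
q=P[k];print(len(q),q.mean(0).round(4) if len(q) else '', cv2.minAreaRect((q[:,:2]*1000).astype(np.float32)) if len(q) else '')
```

```text
[ 224   98  127   97 7724] jx,jy,z med -0.0216 -0.0008 0.0262
4.72 d [0.0189 0.0002 0.0498] rv [-0.     0.001  0.001] tip [ 0.4859 -0.0559  0.1598] F [-0.   0.3 -1. ]
0
```

View pics/w2.png

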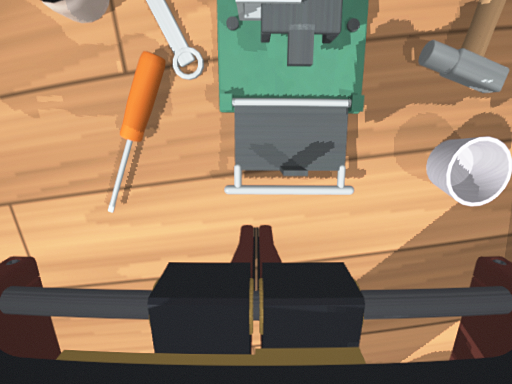

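The flap is fully down: its plate is level at z ≈ 0.026, spanning (235–348, 105–170), with the bar at (226–352,190). Next is the latch; I'll refine the handle's position on the way.

Create t.py:
```python
from cell import arm, get_image, camera_model, observe
from h import *
H=np.array([.656,-.0962])
c,s=np.cos(YAW),np.sin(YAW)
delta(arm,[H[0]-.05*c,H[1]-.05*s,.165])
```

```bash
python3 t.py
```

```text
4.77 d [ 0.1241  0.0182 -0.0063] rv [-0.     0.002  0.001] tip [ 0.4852 -0.0557  0.1591] F [ 0.5 -0.6  0.1]
```

Emit:
{"fn": "hand_motion", "kwargs": {"plan": [[0.03, 0.005, -0.006, 0, 0, 0], [0.06, 0.01, -0.006, 0, 0, 0], [0.09, 0.014, -0.006, 0, 0, 0], [0.12, 0.018, -0.006, 0, 0, 0], [0.124, 0.018, -0.006, 0, 0, 0], [0.124, 0.018, -0.006, 0, 0, 0], [0.124, 0.018, -0.006, 0, 0, 0], [0.124, 0.018, -0.006, 0, 0, 0], [0.124, 0.018, -0.006, 0, 0, 0]], "finger_gap": 0.05}}

```text
t: 5.52
ee_pos: [0.6056, -0.0893, 0.3477]
orientation: [0.998, -0.064, -0.001, -0.0]
contact_force: [0.4, 1.2, 1.3]
gripper_width: 0.0498
grasp_force: 0.0
```

Run:
```python
from cell import arm, get_image, camera_model, observe
from h import *
m=camera_model('wrist');p,d=get_image('wrist');P=cloud(m,d);Z=P[...,2]
cv2.imwrite('pics/w3.png',p)
k=(Z>.110)&(Z<.124)&(P[...,0]>.63)&(P[...,0]<.69)&(abs(P[...,1]+.09)<.04)
q=P[k];r=cv2.minAreaRect((q[:,:2]*1000).astype(np.float32));print(len(q),q.mean(0).round(4),r)
delta(arm,[r[0][0]/1000,r[0][1]/1000,.104],L=.163)
```

```text
609 [ 0.6566 -0.0971  0.1172] ((656.0648193359375, -97.03314971923828), (14.072685241699219, 23.71804428100586), 82.70945739746094)
5.57 d [0.0509 0.0012 0.081 ] rv [-0.     0.002  0.001] tip [ 0.6056 -0.0893  0.1851] F [ 0.6 -0.1 -0.3]
```

View pics/w3.png

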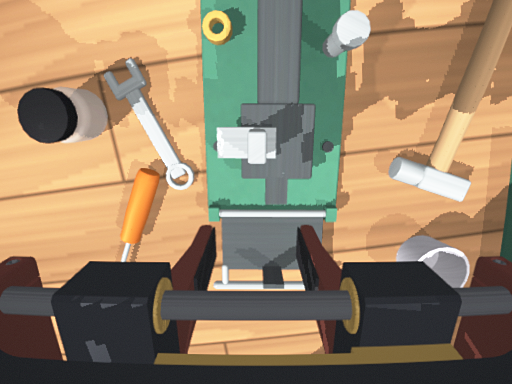

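The handle top shows at (257,147), its measured size 14 × 24 mm, and the open fingers straddle its line. I'll go over it, descend and close.

Emit:
{"fn": "hand_motion", "kwargs": {"plan": [[0.03, 0.001, 0, 0, 0, 0], [0.051, 0.001, 0, 0, 0, 0], [0.051, 0.001, 0.015, 0, 0, 0], [0.051, 0.001, 0.04, 0, 0, 0], [0.051, 0.001, 0.065, 0, 0, 0], [0.051, 0.001, 0.081, 0, 0, 0], [0.051, 0.001, 0.081, 0, 0, 0], [0.051, 0.001, 0.081, 0, 0, 0]]}}

```text
t: 6.23
ee_pos: [0.6567, -0.097, 0.267]
orientation: [0.998, -0.064, -0.001, -0.0]
contact_force: [-0.7, 0.8, 0.6]
gripper_width: 0.0501
grasp_force: 0.0
```

Emit:
{"fn": "hand_motion", "kwargs": {"plan": [[0, 0, 0, 0, 0, 0], [0, 0, 0, 0, 0, 0], [0, 0, 0, 0, 0, 0], [0, 0, 0, 0, 0, 0], [0, 0, 0, 0, 0, 0], [0, 0, 0, 0, 0, 0], [0, 0, 0, 0, 0, 0], [0, 0, 0, 0, 0, 0]], "finger_gap": 0}}

```text
t: 6.9
ee_pos: [0.6577, -0.0969, 0.268]
orientation: [0.998, -0.064, 0.0, -0.0]
contact_force: [0.5, 2.7, 4.0]
gripper_width: 0.0138
grasp_force: 30.0
```

Emit:
{"fn": "hand_motion", "kwargs": {"plan": [[0, -0.003, 0, 0, 0, 0], [0, -0.006, 0, 0, 0, 0], [0, -0.009, 0, 0, 0, 0], [0, -0.012, 0, 0, 0, 0], [0, -0.0145, 0, 0, 0, 0], [0, -0.0145, 0, 0, 0, 0], [0, -0.0145, 0, 0, 0, 0], [0, -0.0145, 0, 0, 0, 0]]}}

```text
t: 7.57
ee_pos: [0.6594, -0.0848, 0.2679]
orientation: [0.998, -0.064, 0.0, 0.002]
contact_force: [-3.1, -9.0, 5.3]
gripper_width: 0.0141
grasp_force: 30.0
```

Emit:
{"fn": "hand_motion", "kwargs": {"plan": [[0, -0.001, 0, 0, 0, 0], [0, -0.002, 0, 0, 0, 0], [0, -0.002, 0, 0, 0, 0], [0, -0.002, 0, 0, 0, 0]]}}

```text
t: 7.9
ee_pos: [0.6596, -0.083, 0.2679]
orientation: [0.998, -0.064, 0.0, 0.002]
contact_force: [-2.6, -9.5, 5.3]
gripper_width: 0.0137
grasp_force: 30.0
```

Now I'll lift along the pivot arc, turning with the tongue.

Emit:
{"fn": "hand_motion", "kwargs": {"plan": [[0.0043, 0, -0.0036, 0, -0.02, 0], [0.0087, 0, -0.007, 0, -0.04, 0], [0.0131, 0, -0.0104, 0, -0.06, 0], [0.0176, 0, -0.0137, 0, -0.08, 0], [0.0222, 0, -0.0169, 0, -0.1, 0], [0.0268, 0, -0.02, 0, -0.12, 0], [0.0268, 0, -0.02, 0, -0.12, 0], [0.0268, 0, -0.02, 0, -0.12, 0]]}}

```text
t: 8.57
ee_pos: [0.686, -0.0866, 0.2865]
orientation: [0.996, -0.064, -0.061, -0.002]
contact_force: [-1.7, -9.5, -2.0]
gripper_width: 0.0139
grasp_force: 30.0
```

Emit:
{"fn": "hand_motion", "kwargs": {"plan": [[0.0043, 0, -0.0036, 0, -0.02, 0], [0.0087, 0, -0.007, 0, -0.04, 0], [0.0131, 0, -0.0104, 0, -0.06, 0], [0.0176, 0, -0.0137, 0, -0.08, 0], [0.0222, 0, -0.0169, 0, -0.1, 0], [0.0268, 0, -0.02, 0, -0.12, 0], [0.0362, 0, -0.026, 0, -0.16, 0], [0.0459, 0, -0.0316, 0, -0.2, 0], [0.0558, 0, -0.0367, 0, -0.24, 0], [0.0558, 0, -0.0367, 0, -0.24, 0]]}}

```text
t: 9.4
ee_pos: [0.7456, -0.0945, 0.3159]
orientation: [0.981, -0.064, -0.182, -0.009]
contact_force: [-6.1, -8.5, -1.5]
gripper_width: 0.0139
grasp_force: 30.0
```

Emit:
{"fn": "hand_motion", "kwargs": {"plan": [[0, 0, 0, 0, 0, 0], [0, 0, 0, 0, 0, 0], [0, 0, 0, 0, 0, 0], [0, 0, 0, 0, 0, 0]]}}

```text
t: 9.73
ee_pos: [0.7447, -0.0943, 0.3157]
orientation: [0.982, -0.064, -0.18, -0.009]
contact_force: [-3.6, -9.5, -2.3]
gripper_width: 0.0137
grasp_force: 30.0
```

Run:
```python
from cell import arm, get_image, camera_model, observe
from h import *
p,d=get_image('scene');cv2.imwrite('pics/s4.png',cv2.resize(p[90:350,90:340],None,fx=2.3,fy=2.3,interpolation=cv2.INTER_CUBIC))
```

```text
(no output)
```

View pics/s4.png

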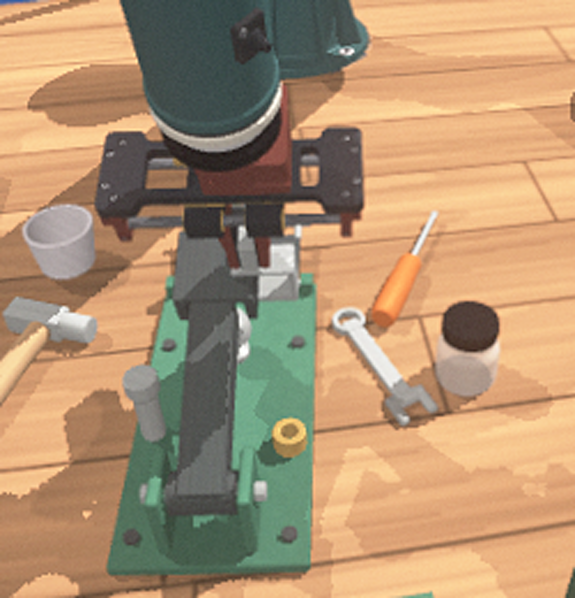

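The tongue is up in the gripper. In the crop, the coupler at about (215,270) is clear of the ball, which shows at (243,330). The bystanders look untouched. I'll measure the tongue's slope before handing in.

Run:
```python
from cell import arm, get_image, camera_model, observe
from h import *
m=camera_model('scene');p,d=get_image('scene');P=cloud(m,d)
c,s=np.cos(YAW),np.sin(YAW);S=np.array([.656,-.097])-.018*np.array([-s,c])
X=(P[...,0]-S[0])*c+(P[...,1]-S[1])*s;Y=-(P[...,0]-S[0])*s+(P[...,1]-S[1])*c
for lo,hi in((.06,.09),(.09,.12),(.12,.15)):
    k=(abs(Y)<.012)&(X>lo)&(X<hi)&(P[...,2]>.04);print(k.sum(),X[k].mean().round(4),P[k][:,2].mean().round(4))
k=(abs(Y)<.012)&(X>.06)&(X<.15)&(P[...,2]>.04);f=np.polyfit(X[k],P[k][:,2],1);phi=-np.arctan(f[0]);print("phi",phi,"raise",.18*np.sin(phi)+.015*(np.cos(phi)-1))
o=observe();print(o["t"],o["contact_force"],o["gripper_width"],o["qd"].round(3) if hasattr(o["qd"],'round') else o["qd"])
```

```text
492 0.0802 0.183
349 0.1061 0.1696
579 0.1353 0.2474
phi -0.9473014282131014 raise -0.15237356921042433
9.8333 [-3.2218719  -8.46616886 -1.75363108] 0.013950536828998017 [-0.001 -0.001 -0.    -0.    -0.     0.001]
```

Run:
```python
from cell import arm, get_image, camera_model, observe
from h import *
m=camera_model('scene');p,d=get_image('scene');P=cloud(m,d)
c,s=np.cos(YAW),np.sin(YAW);S=np.array([.656,-.097])-.018*np.array([-s,c])
X=(P[...,0]-S[0])*c+(P[...,1]-S[1])*s;Y=-(P[...,0]-S[0])*s+(P[...,1]-S[1])*c
v=np.mgrid[:384,:512][0]
k=(abs(Y)<.014)&(X>.06)&(X<.17)&(P[...,2]>.04)&(P[...,2]<.135)&(v>220)
f=np.polyfit(X[k],P[k][:,2],1);r=P[k][:,2]-np.polyval(f,X[k]);phi=-np.arctan(f[0]);print(k.sum(),r.std(),"phi",phi,"raise",.18*np.sin(phi))
```

```text
1038 0.001112789358851431 phi 0.35531292267737635 raise 0.06261907663126456
```

The fit gives 0.355 rad, so the coupler is raised about 62 mm. Handing in.

```bash
python3 -c "
from cell import arm, get_image, camera_model, observe
print(arm.job_done())"
```

```text
the job is handed in; nothing more can be done
None
```

I handed the job in at about 10 s: the flap is fully down, the latch is pulled clear of the ball, and the gripper is holding the tongue still by its handle, coupler about 62 mm up; nothing else on the bench looked disturbed.

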